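Check a binocular prism in the beam of the bench lamp

TASK

On the second-hand shop's test bench, swing and tilt the bench lamp until its beam points at the ringed cross in the middle of the white card, and let go of it. Then pick up the glass prism from the foam pad with the fingers on its two frosted end faces only, never on the clear polished faces, and finish while holding it still in the middle of the lamp's beam, between lamp and card and touching neither, upright as it lay (long face down and level) and with its length along the beam. Leave the binoculars, eyepiece, screwdriver and dust blower where they are.

Things in the scene. Friction and masses are not known exactly. Their poses are not given: they have to be found in the camera images.
- prism: loose right-angle glass prism, about 50 g, 50 mm long (x), 26 wide (y), 25 high, on its long polished face. Seen along y it is a roof: clear polished faces slope up at 45 degrees from ends 2 mm high to a ridge 4 mm wide that runs along y. The upright roof-shaped faces at y = +13 and -13 mm are frosted (whitish), all others clear. Origin: centre of the bottom face. Half a turn makes no difference
- prism_mid (a point): middle of the prism, 12.5 mm above the centre of its long bottom face, axes as the prism; this point is to be held on the beam's axis
- pad: black foam pad on the bench, 130 x 130 mm, 4 mm thick, fixed; the prism lies on it. Origin at the centre of its underside
- lamp_base: round weighted foot of the lamp, 124 mm across, 22 mm high, fixed to the bench, with an upright post. Origin on the swivel axis at the bench surface; swivel 0 points the beam along its x
- lamp_swivel (a joint): rad, turn of the lamp's fork and head about the upright axis of the post, positive anticlockwise from above, range -1.7 to 1.7; stiff by friction (about 4 N at the rear handle) and stays where it is left
- lamp_tilt (a joint): rad, tilt of the lamp head about the level axis through the fork's arms; 0 is level, positive is lens down, range -0.3 to 0.9; stiff by friction (about 3 N at the rear handle) and stays where it is left
- lamp_pivot (a point): where swivel and tilt axes cross, in the lamp head, 140 mm above the bench; axes of the head: x along the beam, which leaves forward through the lens, z up across it. The head is a cylinder 51 mm across from 30 mm behind this point to 60 mm ahead; the fork's arms stand 30 mm to either side (knobs out to 45 mm)
- lamp_lens (a point): centre of the lamp's round front lens, 60 mm ahead of the pivot on the beam's axis, axes as the head
- lamp_tail (a point): grip point on the lamp's rear handle, a round rubber rod 22 mm across on the beam's axis that runs from 30 to 108 mm behind the pivot; this point is 85 mm behind the pivot, axes as the head
- screen_mark (a point): centre of the cross in a 44 mm ring on the white viewing card, 140 mm above the bench (as high as the lamp's pivot). The card is 112 mm wide and 132 mm high (its middle is the mark), 4 mm thick, in a fixed stand with a foot 70 x 100 mm; it faces along its +x, roughly towards the lamp
- binoculars: black binoculars lying flat, about 180 x 152 x 61 mm, loose. Origin under their middle
- eyepiece: black eyepiece standing on the bench, 36 mm across and 36 mm high, loose. Origin at the centre of its underside
- screwdriver: screwdriver lying on the bench, about 140 mm long, along its x, loose. Origin near its middle
- blower: black rubber dust blower standing on the bench, 58 mm across, 105 mm high with its nozzle up, loose. Origin at the centre of its underside

How it is judged:
On the way, in this order (a step that is already met when the one before it is completed fails the run):
1. the lamp, let go, points at the ringed cross (the beam's axis passes within 20 mm of it sideways and in height) (y of screen_mark in the frame of lamp_pivot between -0.02 and 0.02 m and z of screen_mark in the frame of lamp_pivot between -0.02 and 0.02 m and contact force between the fingers and lamp_base below 0.1 N), for 0.3 s.
2. the prism is off the pad, gripped on both frosted faces (contact force between the fingers and prism_c1 above 2 N and contact force between the fingers and prism_c2 above 2 N and contact force between prism_c0 and anything else below 0.1 N and height (world z) of prism above 0.03 m), for 0.2 s.
At the end, for the whole second after the job is handed in: Beam within 20 mm of the cross; prism still in mid-air, fingers on both frosted faces, nothing on the polished ones, middle within 10 mm of the beam's axis, 25 mm or more from lens and card, touching neither; length within 10 degrees of the beam, upright within 8 degrees (y of screen_mark in the frame of lamp_pivot between -0.02 and 0.02 m and z of screen_mark in the frame of lamp_pivot between -0.02 and 0.02 m and contact force between the fingers and prism_c1 above 2 N and contact force between the fingers and prism_c2 above 2 N and contact force between prism_c0 and anything else below 0.1 N and y of prism_mid in the frame of lamp_lens between -0.01 and 0.01 m and z of prism_mid in the frame of lamp_lens between -0.01 and 0.01 m and x of prism_mid in the frame of lamp_lens above 0.025 m and x of prism_mid in the frame of screen_mark above 0.025 m and angle between the x axis of prism and the x axis of lamp_pivot, either way round below 0.17 rad and angle between prism's own z axis and vertical below 0.15 rad and linear speed of prism below 0.02 m/s and contact force between prism and lamp_base below 0.1 N and contact force between prism and screen below 0.1 N); the arm keeps its last pose, push and grip.
It fails at once if the robot touched a polished face of the prism (contact force between any of the fingers, the arm and prism_c0 above 0.5 N).
It fails at once if the binoculars was disturbed (moved over 30 mm) (distance of binoculars from where it was at the start of the episode above 0.03 m).
It fails at once if the eyepiece was disturbed (moved over 30 mm) (distance of eyepiece from where it was at the start of the episode above 0.03 m).
It fails at once if the screwdriver was disturbed (moved over 30 mm) (distance of screwdriver from where it was at the start of the episode above 0.03 m).
It fails at once if the blower was disturbed (moved over 30 mm) (distance of blower from where it was at the start of the episode above 0.03 m).
It also fails if it takes over 64 s, if anything falls off the work surface, if the arm or the gripper's body presses on something with over 40 N, if the wrist force passes 120 N, or if a joint passes its speed limit or range.

ROBOT

A 6-joint arm with a two-finger parallel gripper is mounted at the origin on the work surface. World frame = base frame: x ahead of the robot, y to its left, z up, the work surface at z = 0. Lengths are in m, angles in rad, forces in N, time in s.
With the tool pointing down it reaches from about 0.4 to 0.925 m from the base axis. Payload 12.5 kg.
Tool frame: the origin (TCP) lies midway between the tips of the shut fingers; the grasp point (between the pads) lies 19 mm behind it; z points along the fingers, y is the direction in which the jaws open and shut (so a half turn about z gives the same grasp; the last joint's range is limited). The gripper opens to 95 mm and grips with 3 to 60 N. Pads are 20 mm wide; open, the fingers measure 119 mm over their backs; the gripper's body (75 mm by 180 mm) begins 59 mm behind the grasp point.
Start: joints at [-1.345, 0.491, 1.559, -0, 1.092, -0.106], TCP at [0.204, -0.591, 0.215] pointing down, gripper open.
Joint ranges: [-3.1, 3.1], [-0.84, 2.19], [0.05, 2.79], [-1.13, 4.28], [0.06, 2.93], [-2.69, 2.69]. Speed limits (rad/s): [2.22, 2.22, 2.79, 3.14, 3.14, 3.14].

INTERFACE

Orientations are given as a unit quaternion [x, y, z, w].
In Python, from rig import arm gives the robot as it stands.
- The arm moves only by the shell command python3 -m inch 'ROWS' [FORCE]. ROWS is text: rows parted by semicolons, each of 7 numbers parted by spaces: the shift along the world's x, y, z in mm, then the turn, a rotation vector about the world's x, y, z in degrees, then the opening, from -1 (shut) to 1 (fully open), so that 0 is half open. In form: dx dy dz ax ay az jaw; .... A call has exactly 5 rows; each row shifts and turns the commanded pose from where the row before left it; what a row does not reach is not made up. A row lasts 1/10 s, in which the tool goes at most 50 mm and 8.59 degrees, less where a joint would pass 70% of its speed; a pose out of reach is approached as far as the arm can. A call is refused whole if a number of a shift passes 50 or a number of a turn 8.59, either way. A call with a gripper value outside its range is refused whole. The fingers move at their own pace and stop on an object; FORCE is the grip in N (left out, the last holds). Time passes only in rows, so rows that do not move let the fingers close, or fill a call up. It gives the time, the measured TCP pose, the force and the opening at its end, in the units of the state.
- arm.read_state(): the state, without advancing time (a new reading comes with each control period).
- arm.capture(name): name is "side" or "top" or "wrist"; returns a dict with "pixels" (400x640x3 uint8, blue, green, red), "vertical_fov" (degrees; the focal length in pixels is half the picture's height over the tangent of half this angle, whatever the lens; pixels are square), "cx", "cy" (the principal point, pixels), "dist" ([k1, k2, p1, p2, k3] as OpenCV has them; the pictures are not rectified), "world_from_camera" (4x4, takes a point from camera to world coordinates). Camera axes: x right, y down, z forward; pixel columns grow to the right and rows downward; lengths in m; the calibration is good to about 2 mm. A picture is of the moment at which its call begins. There is no depth.
- arm.close_job(): hands the job in, once; it reports no verdict.
The state is a dict: "time": time; "q": joint angles; "dq": joint speeds; "joint_torque": joint torques, N m; "tcp_pos": TCP position; "ee_rot": TCP orientation; "force": force on the tool from outside, world axes, zero at the start; "ft_torque": the same for the moment, N m; "grip_width": opening from 0.0 (shut) to 1.0 (fully open).
Only numpy, scipy, OpenCV 4.12 (cv2) and the standard library are available. Lean on these libraries where they do the work, as an engineer would, in place of code of your own. Each camera call takes 0.05 s, during which the arm holds its last target.

## Working session

There is one attempt and no reset: what is moved stays moved. The work goes in short steps, Python scripts to look and compute and a shell command to move; the robot and the scene stay as the last step left them, time stands still between calls to the robot, and variables do not carry over. Pictures are saved under pics/ and viewed, and the job is handed in when it is done.

```bash
ls; mkdir -p pics
python3 - <<'E'
from rig import arm
import cv2
print(arm.read_state())
for n in ("side","top","wrist"):
    c=arm.capture(n); cv2.imwrite(f"pics/{n}0.png",c["pixels"])
    print(n,c["vertical_fov"],c["cx"],c["cy"],c["dist"],c["world_from_camera"].tolist() if hasattr(c["world_from_camera"],'tolist') else c["world_from_camera"])
E
```

```text
pics
{'time': 0.0, 'q': array([-1.34459784e+00,  4.91556666e-01,  1.55948355e+00,  2.10089553e-06,
        1.09168813e+00, -1.05608409e-01]), 'dq': array([-0.00061023,  0.00067665,  0.00062317,  0.0013734 , -0.00013987,
       -0.00036451]), 'joint_torque': array([-8.38585947e-05, -6.12644649e+01, -2.58185649e+01,  6.91721658e-02,
        4.82101401e-02, -1.18851349e-04]), 'tcp_pos': array([ 0.20355379, -0.59065107,  0.2140518 ]), 'ee_rot': array([ 9.86269481e-01,  1.65142935e-01, -3.32872948e-05, -5.66869379e-04]), 'force': array([ 0.67677106, -0.13212466,  0.80648181]), 'ft_torque': array([-0.00031834,  0.04221435, -0.02837069]), 'grip_width': 1.002526533767137}
side 52.877536641819454 318.8108399773518 200.27920533545634 [0.02028561 0.         0.         0.         0.        ] [[0.9653518156680198, -0.198403677539359, 0.1695047277373579, 0.47266768817361837], [-0.26054748568821523, -0.6966794456645212, 0.6683956595386632, -0.5236375338542412], [-0.014521697146238015, -0.6894009941445061, -0.7242343471450104, 0.7220449345602536], [0.0, 0.0, 0.0, 1.0]]
top 50.980096271287316 321.5879940383962 202.78696986572126 [-0.08244953  0.          0.          0.          0.        ] [[0.015834030315265313, -0.998319539154361, 0.05574388958979368, 0.5467016727831897], [-0.9998283271036451, -0.015272120395649591, 0.010491837767854366, 0.009453349785602215], [-0.009622879252149573, -0.055900447952092785, -0.99838997396491, 1.0970858112164201], [0.0, 0.0, 0.0, 1.0]]
wrist 71.87880022896357 316.7558691130167 200.75554724620014 [-0.01103457  0.          0.          0.          0.        ] [[0.32668349212388215, -0.9081476452104774, -0.2618124337620517, 0.2765198558048553], [-0.9451334913549022, -0.31412231958670456, -0.08972096665082963, -0.5654570006470216], [-0.0007612444000174711, 0.2767580583038757, -0.9609393309001512, 0.38430426031959464], [0.0, 0.0, 0.0, 1.0]]
```

View pics/side0.png

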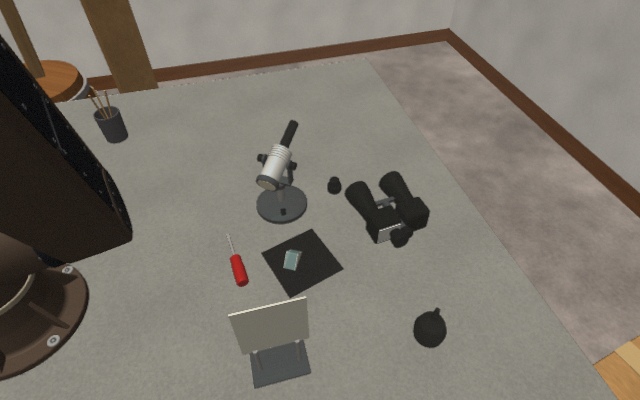

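View pics/top0.png

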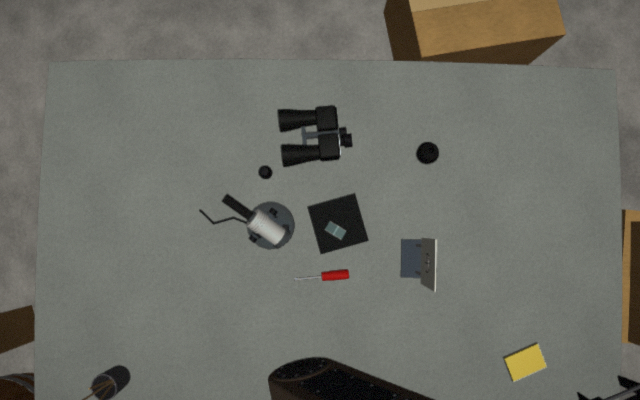

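View pics/wrist0.png

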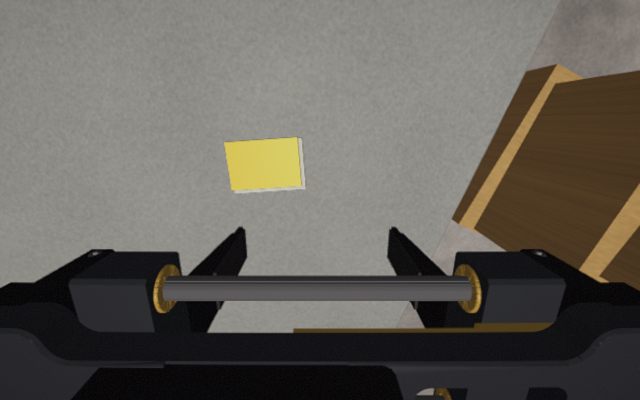

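Run:
```python
import cv2
t=cv2.imread("pics/top0.png"); s=cv2.imread("pics/side0.png")
cv2.imwrite("pics/tz1.png",cv2.resize(t[180:290,190:300],None,fx=5,fy=5,interpolation=cv2.INTER_CUBIC))
cv2.imwrite("pics/tz2.png",cv2.resize(t[185:300,290:450],None,fx=5,fy=5,interpolation=cv2.INTER_CUBIC))
cv2.imwrite("pics/sz1.png",cv2.resize(s[110:230,240:360],None,fx=5,fy=5,interpolation=cv2.INTER_CUBIC))
cv2.imwrite("pics/sz2.png",cv2.resize(s[225:390,215:365],None,fx=4,fy=3.6,interpolation=cv2.INTER_CUBIC))
```

```text
(no output)
```

View pics/tz1.png

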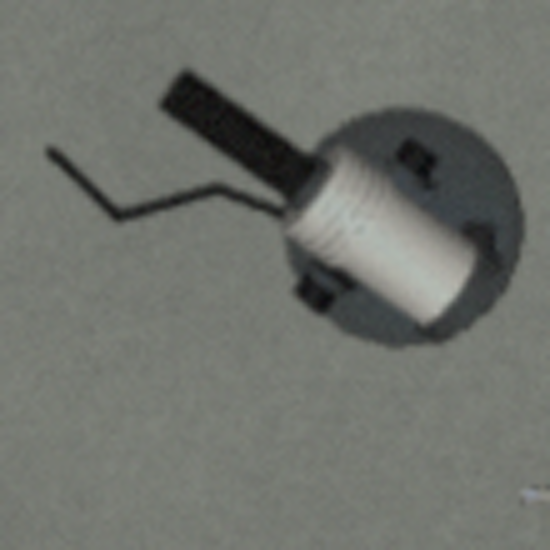

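View pics/tz2.png

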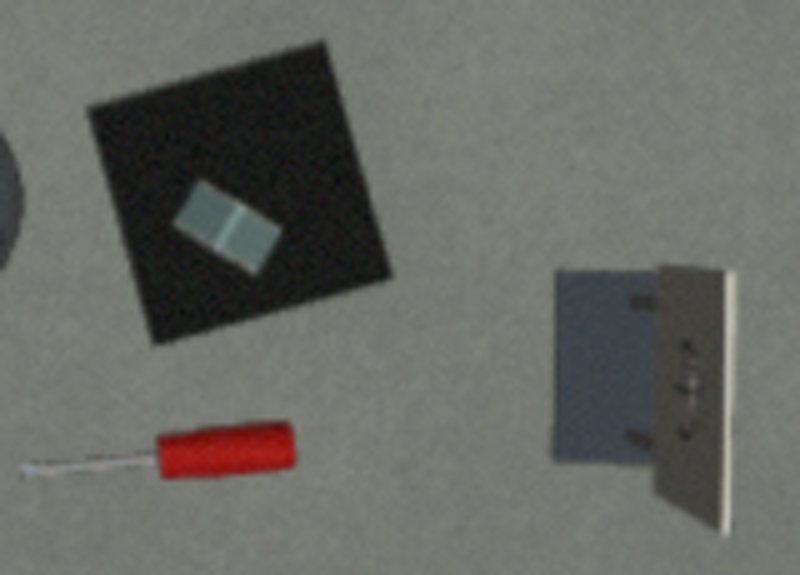

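View pics/sz1.png

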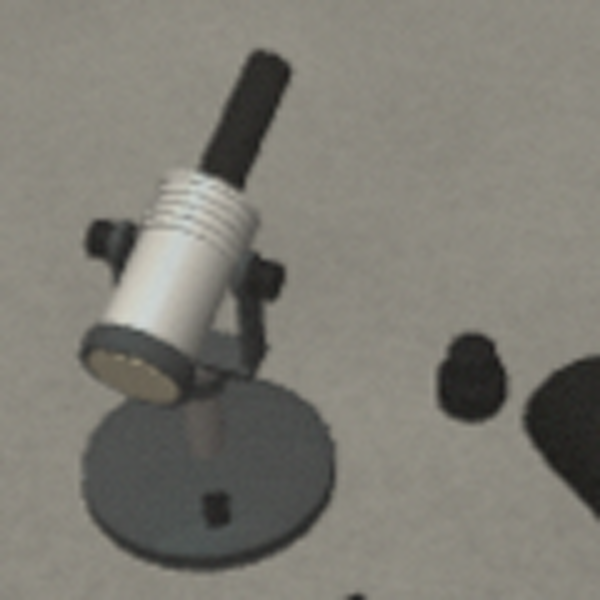

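View pics/sz2.png

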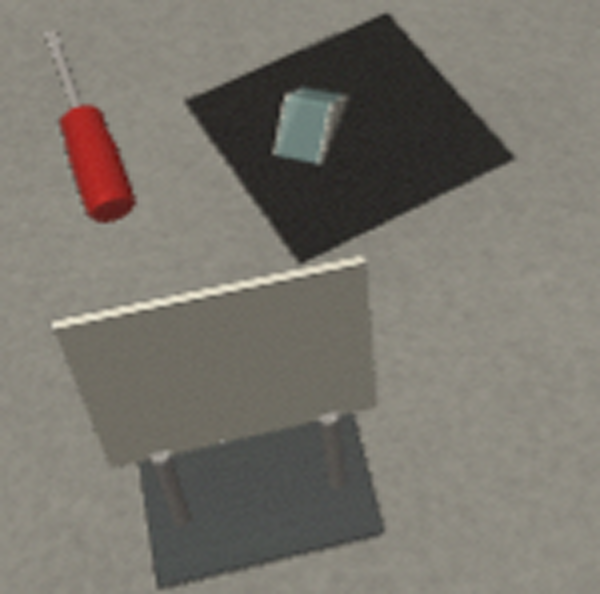

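```bash
cat > h.py <<'E'
import numpy as np, cv2
from scipy.optimize import least_squares
from scipy.spatial.transform import Rotation as R
f=lambda v:200/np.tan(np.radians(v)/2)
CAM={}
def setcam(n,v,cx,cy,k1,T): CAM[n]=(np.array([[f(v),0,cx],[0,f(v),cy],[0,0,1]]),np.array([k1,0,0,0,0.]),np.array(T))
setcam("side",52.877536641819454,318.8108399773518,200.27920533545634,0.02028561,[[0.9653518156680198, -0.198403677539359, 0.1695047277373579, 0.47266768817361837], [-0.26054748568821523, -0.6966794456645212, 0.6683956595386632, -0.5236375338542412], [-0.014521697146238015, -0.6894009941445061, -0.7242343471450104, 0.7220449345602536], [0.0, 0.0, 0.0, 1.0]])
setcam("top",50.980096271287316,321.5879940383962,202.78696986572126,-0.08244953,[[0.015834030315265313, -0.998319539154361, 0.05574388958979368, 0.5467016727831897], [-0.9998283271036451, -0.015272120395649591, 0.010491837767854366, 0.009453349785602215], [-0.009622879252149573, -0.055900447952092785, -0.99838997396491, 1.0970858112164201], [0.0, 0.0, 0.0, 1.0]])
def addcap(n,c): setcam(n,c["vertical_fov"],c["cx"],c["cy"],c["dist"][0],c["world_from_camera"])
def proj(n,P):
    K,d,T=CAM[n]; W=np.linalg.inv(T)
    return cv2.projectPoints(np.atleast_2d(np.asarray(P,float)),cv2.Rodrigues(W[:3,:3])[0],W[:3,3],K,d)[0][:,0]
def onz(n,px,z):
    K,d,T=CAM[n]
    u=cv2.undistortPoints(np.array([[px]],float),K,d)[0,0]
    r=T[:3,:3]@[u[0],u[1],1]; return T[:3,3]+r*(z-T[2,3])/r[2]
def tri(obs):
    A=[];B=[]
    for n,px in obs:
        K,d,T=CAM[n]; u=cv2.undistortPoints(np.array([[px]],float),K,d)[0,0]
        r=T[:3,:3]@[u[0],u[1],1]; r/=np.linalg.norm(r); M=np.eye(3)-np.outer(r,r); A.append(M);B.append(M@T[:3,3])
    return np.linalg.solve(sum(A),sum(B))
E
python3 - <<'E'
from h import *
t1=lambda x,y:(x/5+190,y/5+180)
t2=lambda x,y:(x/5+290,y/5+185)
s1=lambda x,y:(x/5+240,y/5+110)
s2=lambda x,y:(x/4+215,y/3.6+225)
print("base",onz("top",t1(404,226),.022),onz("side",s1(209,467),.022))
print("tail",tri([("top",t1(174,85)),("side",s1(272,57))]))
print("cardL",tri([("top",t2(731,270)),("side",s2(366,260))]), tri([("top",t2(726,532)),("side",s2(53,324))]))
for p in [(731,270),(726,532)]: print(onz("top",t2(*p),.206))
for p in [(366,260),(53,324)]: print(onz("side",s2(*p),.206))
print("mark",onz("top",t2(688,385),.14))
print("pad",[onz("top",t2(*p),.004)[:2] for p in [(88,106),(325,40),(392,276),(155,345)]])
print("pad",[onz("side",s2(*p),.004)[:2] for p in [(186,102),(388,14),(514,157),(302,262)]])
print("prism",[onz("top",t2(*p),.006)[:2] for p in [(202,178),(281,229),(257,275),(174,222)]], [onz("top",t2(*p),.029)[:2] for p in [(240,206),(216,250)]])
print("side front bottom",[onz("side",s2(*p),.006)[:2] for p in [(273,153),(321,165)]], [onz("side",s2(*p),.029)[:2] for p in [(286,93),(331,97)]])
E
```

```text
base [0.54714031 0.15015028 0.022     ] [0.54875388 0.13672156 0.022     ]
tail [0.60904283 0.23249484 0.18020984]
cardL [ 0.52470679 -0.2269986   0.20358377] [ 0.41305739 -0.22516333  0.20456599]
[ 0.52307071 -0.22608849  0.206     ]
[ 0.4121787 -0.2247772  0.206    ]
[ 0.52615973 -0.22863049  0.206     ]
[ 0.4143091 -0.2261245  0.206    ]
mark [ 0.46877491 -0.22406372  0.14      ]
pad [array([0.59825415, 0.05730257]), array([ 0.63467647, -0.06594704]), array([ 0.51223462, -0.10223529]), array([0.47459941, 0.02035827])]
pad [array([0.47788513, 0.01833348]), array([0.60182762, 0.05529497]), array([ 0.63895921, -0.06822906]), array([ 0.51591546, -0.10573148])]
prism [array([ 0.56161022, -0.00271493]), array([ 0.53578135, -0.04411372]), array([ 0.51176569, -0.03198484]), array([0.53854582, 0.01148366])] [array([ 0.54736666, -0.02198758]), array([ 0.52484851, -0.0101127 ])]
side front bottom [array([ 0.51631158, -0.03231252]), array([ 0.53900821, -0.04737399])] [array([ 0.53007151, -0.00853517]), array([ 0.5524716 , -0.01786673])]
```

```bash
python3 -m inch '0 0 45 0 0 0 1; 10 30 35 0 0 6.8 1; 20 40 10 0 0 6.8 1; 20 40 0 0 0 6.8 1; 20 40 0 0 0 6.8 1'; python3 -m inch '20 40 0 0 0 6.8 1; 20 40 0 0 0 0 1; 20 40 0 0 0 0 1; 20 40 0 0 0 0 1; 20 40 0 0 0 0 1'; python3 -m inch '20 40 0 0 0 0 1; 20 40 0 0 0 0 1; 20 40 0 0 0 0 1; 20 40 0 0 0 0 1; 20 40 0 0 0 0 1'; python3 -m inch '20 40 0 0 0 0 1; 20 40 0 0 0 0 1; 20 40 0 0 0 0 1; 20 40 0 0 0 0 1; 20 40 0 0 0 0 1'
```

```text
time: 0.65
tcp_pos: [0.274, -0.4393, 0.3049]
ee_rot: [0.919, 0.394, 0.0, 0.0]
force: [1.4, -0.3, 0.5]
grip_width: 1.003
time: 1.15
tcp_pos: [0.374, -0.2392, 0.3047]
ee_rot: [0.895, 0.446, 0.0, 0.0]
force: [0.2, -0.6, 0.3]
grip_width: 0.999
time: 1.65
tcp_pos: [0.474, -0.039, 0.3047]
ee_rot: [0.895, 0.446, 0.0, 0.0]
force: [-0.1, -0.2, 0.8]
grip_width: 1.004
time: 2.15
tcp_pos: [0.5741, 0.161, 0.3045]
ee_rot: [0.895, 0.446, -0.0, 0.0]
force: [-0.6, -0.8, 0.1]
grip_width: 1.002
```

```bash
python3 -m inch '10 26 0 0 0 0 1; 10 26 0 0 0 0 1; 0 0 0 0 0 0 1; 0 0 0 0 0 0 1; 0 0 0 0 0 0 1';  python3 - <<'E'
from rig import arm
import cv2,pickle
c=arm.capture("wrist"); cv2.imwrite("pics/wrist1.png",c["pixels"]); pickle.dump(c,open("w1.pkl","wb"))
E
```

```text
time: 2.65
tcp_pos: [0.5933, 0.2102, 0.3047]
ee_rot: [0.895, 0.446, -0.0, 0.0]
force: [0.2, -0.5, -0.7]
grip_width: 1.001
```

View pics/wrist1.png

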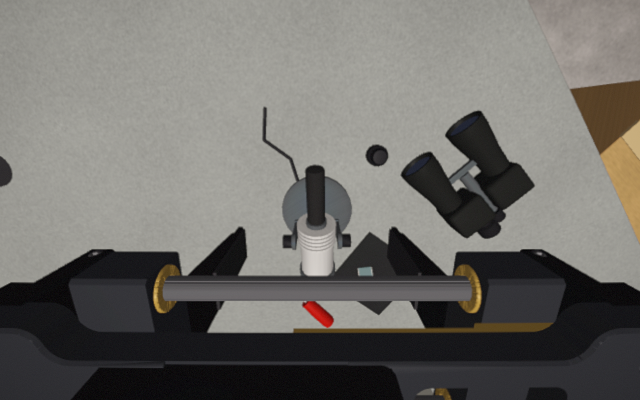

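```bash
python3 - <<'E'
from h import *
import pickle
c=pickle.load(open("w1.pkl","rb")); addcap("wrist",c)
im=c["pixels"]; cv2.imwrite("pics/wz1.png",cv2.resize(im[150:290,250:390],None,fx=4,fy=4,interpolation=cv2.INTER_CUBIC))
bx,by=.5471,.150
def ax(h,t): return np.array([np.cos(h)*np.cos(t),np.sin(h)*np.cos(t),-np.sin(t)])
t1=lambda x,y:np.array((x/5+190,y/5+180)); s1=lambda x,y:np.array((x/5+240,y/5+110))
obs=[("top",t1(174,85),-.108),("side",s1(272,57),-.108),("wrist",np.array([315.5,170]),-.108),("side",s1(137,378),.06)]
def res(p):
    r=[]
    for n,px,s in obs: r+=list(proj(n,np.array([p[0],p[1],.14])+s*ax(p[2],p[3]))[0]-px)
    r+=list(proj("top",[p[0],p[1],.022])[0]-t1(404,226))
    return np.array(r)
s=least_squares(res,[bx,by,-2.2,.37]); print(s.x,np.degrees(s.x[2:])); print(res(s.x).round(1))
p=s.x
th=np.linspace(0,6.28,40)
for n,im0 in (("top",cv2.imread("pics/top0.png")),("side",cv2.imread("pics/side0.png")),("wrist",im.copy())):
    for z in(0,.022):
        q=proj(n,[[p[0]+.062*np.cos(a),p[1]+.062*np.sin(a),z] for a in th]); 
        im0=cv2.polylines(im0,[(q*8).astype(int)],1,(0,255,255),1,shift=3)
    x=ax(p[2],p[3]); y=np.array([-np.sin(p[2]),np.cos(p[2]),0]); zz=np.cross(x,y)
    for d,r in((-.108,.011),(-.03,.011),(-.03,.0255),(.06,.0255)):
        q=proj(n,[np.array([p[0],p[1],.14])+d*x+r*(np.cos(a)*y+np.sin(a)*zz) for a in th]); im0=cv2.polylines(im0,[(q*8).astype(int)],1,(0,0,255),1,shift=3)
    c0=proj(n,[p[0],p[1],.1])[0].astype(int); 
    cv2.imwrite(f"pics/ov_{n}.png",cv2.resize(im0[max(0,c0[1]-70):c0[1]+60,c0[0]-65:c0[0]+65],None,fx=4,fy=4,interpolation=cv2.INTER_CUBIC))
E
python3 -c "
import cv2
a=[cv2.resize(cv2.imread(f'pics/ov_{n}.png'),(390,390)) for n in('top','side')]
cv2.imwrite('pics/ov.png',cv2.hconcat(a))"
```

```text
[ 0.54996938  0.15097267 -2.1888079   0.37631625] [-125.4094548    21.56133267]
[ 0.  -0.3 -1.1  0.2  0.2 -0.1 -0.5  0.4 -0.3 -1.1]
```

View pics/ov.png

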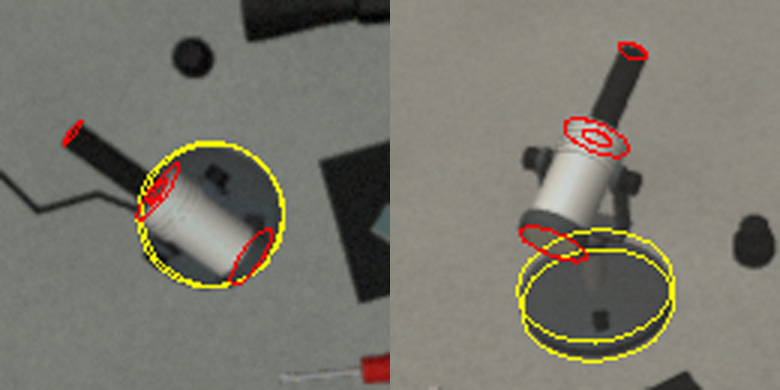

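View pics/ov_wrist.png

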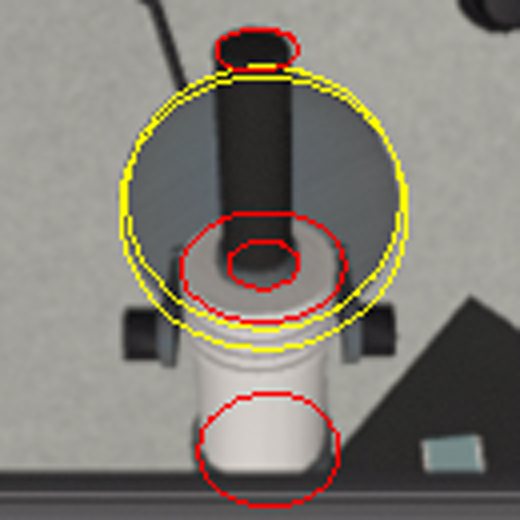

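```bash
python3 -m inch '1 2 -40 0 0 0 1; 1 2 -40 0 0 0 1; 0 0 -40 0 0 0 1; 0 0 -32 0 0 0 1; 0 0 0 0 0 0 1'; python3 -m inch '0 0 0 0 0 0 -1; 0 0 0 0 0 0 -1; 0 0 0 0 0 0 -1; 0 0 0 0 0 0 -1; 0 0 0 0 0 0 -1' 15;  python3 -m inch '0 0 0 0 0 0 -1; 0 0 0 0 0 0 -1; 0 0 0 0 0 0 -1; 0 0 0 0 0 0 -1; 0 0 0 0 0 0 -1'
python3 - <<'E'
from rig import arm
import cv2,pickle
c=arm.capture("wrist"); cv2.imwrite("pics/wrist2.png",c["pixels"])
E
```

```text
time: 3.2
tcp_pos: [0.5938, 0.2137, 0.1491]
ee_rot: [0.895, 0.446, -0.003, -0.001]
force: [-0.5, 0.3, 0.3]
grip_width: 0.996
time: 3.7
tcp_pos: [0.5958, 0.2151, 0.1534]
ee_rot: [0.895, 0.446, 0.001, 0.0]
force: [0.0, 0.3, -0.5]
grip_width: 0.636
time: 4.2
tcp_pos: [0.5954, 0.2153, 0.1526]
ee_rot: [0.895, 0.446, -0.0, -0.0]
force: [-0.9, 2.3, 0.7]
grip_width: 0.225
```

View pics/wrist2.png

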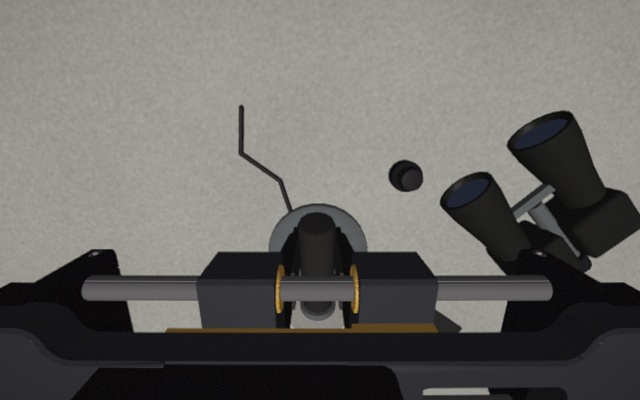

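Run:
```python
import numpy as np
P=np.array([.549,.150,.14])
g=lambda h,t:P-.085*np.array([np.cos(h)*np.cos(t),np.sin(h)*np.cos(t),-np.sin(t)])
h=np.radians(np.linspace(-126,-102.1,11)); t=np.radians(np.linspace(21.5,0,11))
print(g(h[0],t[0])); w=np.array([g(a,b) for a,b in zip(h,t)]); print((np.diff(w,axis=0)*1000).round(1)); print((w[-1]-w[0])*1000)
```

```text
[0.59548529 0.21398151 0.1711526 ]
[[-2.1  2.8 -3. ]
 [-2.3  2.6 -3. ]
 [-2.5  2.5 -3.1]
 [-2.7  2.3 -3.1]
 [-2.9  2.1 -3.1]
 [-3.   1.9 -3.1]
 [-3.1  1.6 -3.2]
 [-3.3  1.4 -3.2]
 [-3.4  1.1 -3.2]
 [-3.4  0.9 -3.2]]
[-28.66770877  19.13006705 -31.15260427]
```

```bash
python3 -m inch '-2.1 2.8 -3 0 0 2.4 -1; -2.3 2.6 -3 0 0 2.4 -1; -2.5 2.5 -3.1 0 0 2.4 -1; -2.7 2.3 -3.1 0 0 2.4 -1; -2.9 2.1 -3.1 0 0 2.4 -1'; python3 -m inch '-3 1.9 -3.1 0 0 2.4 -1; -3.1 1.6 -3.2 0 0 2.4 -1; -3.3 1.4 -3.2 0 0 2.4 -1; -3.4 1.1 -3.2 0 0 2.4 -1; -3.4 0.9 -3.2 0 0 2.3 -1'; python3 -m inch '0 0 0 0 0 0 -1; 0 0 0 0 0 0 -1; 0 0 0 0 0 0 -1; 0 0 0 0 0 0 -1; 0 0 0 0 0 0 -1'
python3 - <<'E'
from rig import arm
import cv2,pickle
for n in ("side","top"):
    c=arm.capture(n); cv2.imwrite(f"pics/{n}3.png",c["pixels"])
t=cv2.imread("pics/top3.png"); s=cv2.imread("pics/side3.png")
a=cv2.resize(t[170:300,190:320],None,fx=4,fy=4,interpolation=cv2.INTER_CUBIC)
b=cv2.resize(s[110:230,230:300],None,fx=4,fy=520/120,interpolation=cv2.INTER_CUBIC)
cv2.imwrite("pics/z3.png",cv2.hconcat([a,b]))
E
```

```text
time: 4.75
tcp_pos: [0.5844, 0.2272, 0.1382]
ee_rot: [0.843, 0.538, 0.001, 0.001]
force: [3.2, -2.8, 4.8]
grip_width: 0.228
time: 5.25
tcp_pos: [0.5683, 0.2344, 0.1224]
ee_rot: [0.783, 0.623, 0.002, 0.001]
force: [3.2, -1.0, 5.4]
grip_width: 0.227
time: 5.75
tcp_pos: [0.5677, 0.2345, 0.1219]
ee_rot: [0.783, 0.622, 0.001, 0.0]
force: [4.0, 1.0, 2.6]
grip_width: 0.223
```

View pics/z3.png

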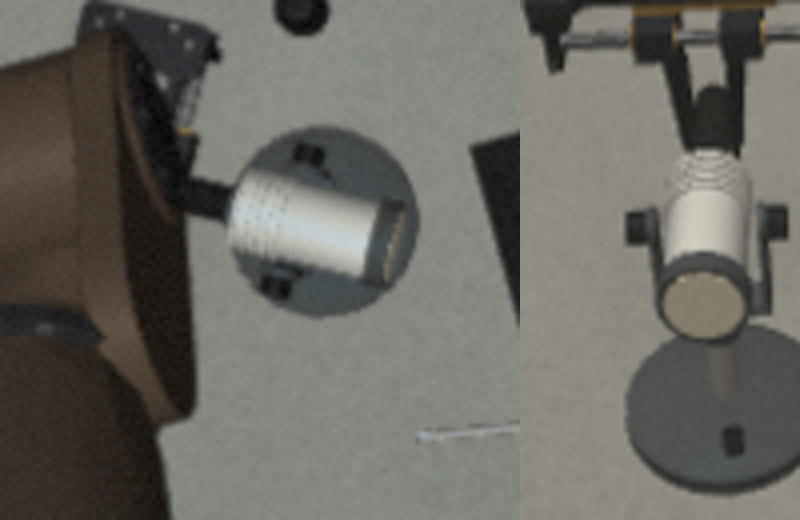

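View pics/top3.png

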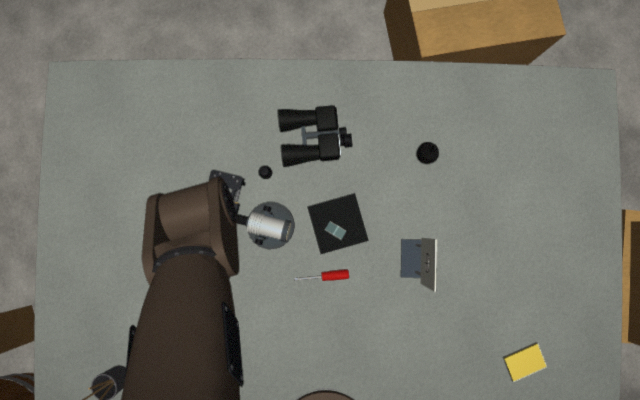

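```bash
python3 - <<'E'
from h import *
t=lambda x,y:(x/4+190,y/4+170); s=lambda x,y:((x-520)/4+230,y/(520/120)+110)
k1=tri([("top",t(310,153)),("side",s(773,222))]);k2=tri([("top",t(275,290)),("side",s(639,227))])
pv=(k1+k2)/2; L=tri([("top",t(393,243)),("side",s(704,303))])
print(k1,k2,pv,L,np.linalg.norm(L-pv)); d=k2-k1; print("fork heading",np.degrees(np.arctan2(d[1],d[0]))+90, np.linalg.norm(d))
d=L-pv; print("lens heading",np.degrees(np.arctan2(d[1],d[0])),np.degrees(np.arcsin(d[2]/np.linalg.norm(d))))
print("top lens at z .14",onz("top",t(393,243),.14),"side lens z.14",onz("side",s(704,303),.14))
E
python3 - <<'E'
import sys; sys.path.insert(0,'.')
from h import *
p=[.549,.150]; h=np.radians(-102.1)
th=np.linspace(0,6.28,40); out=[]
for n in("top","side"):
    im0=cv2.imread(f"pics/{n}3.png"); im0=cv2.resize(im0,None,fx=4,fy=4,interpolation=cv2.INTER_CUBIC)
    x=np.array([np.cos(h),np.sin(h),0]); y=np.array([-np.sin(h),np.cos(h),0]); zz=np.cross(x,y); P=np.array([p[0],p[1],.14])
    for d,r in((-.03,.011),(-.03,.0255),(.06,.0255)):
        q=proj(n,[P+d*x+r*(np.cos(a)*y+np.sin(a)*zz) for a in th])*4+2; im0=cv2.polylines(im0,[q.astype(int)],1,(0,0,255),1)
    for e in(-.045,.045): cv2.circle(im0,tuple((proj(n,P+e*y)[0]*4+2).astype(int)),3,(0,255,0),-1)
    q=proj(n,[[p[0]+.062*np.cos(a),p[1]+.062*np.sin(a),.022] for a in th])*4+2; im0=cv2.polylines(im0,[q.astype(int)],1,(0,255,255),1)
    c0=(proj(n,[p[0],p[1],.1])[0]*4).astype(int)
    out.append(im0[c0[1]-195:c0[1]+195,c0[0]-195:c0[0]+195])
cv2.imwrite("pics/ov3.png",cv2.hconcat(out))
E
```

```text
[0.58563015 0.14307897 0.14051687] [0.51053701 0.16110758 0.13981727] [0.54808358 0.15209327 0.14016707] [0.53634254 0.09426415 0.14111923] 0.05901666337661097
fork heading 256.49975404119357 0.07723017354179577
lens heading -101.47676221894525 0.9244342876608281
top lens at z .14 [0.53511618 0.09452018 0.14      ] side lens z.14 [0.53767684 0.09527006 0.14      ]
```

View pics/ov3.png

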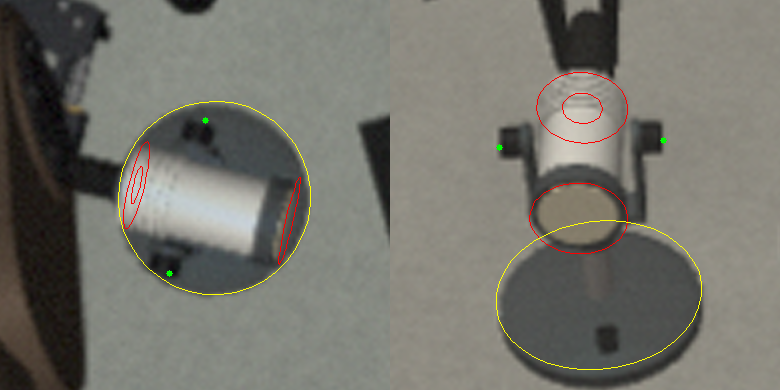

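```bash
python3 -m inch '0 0 0 0 0 0 1; 0 0 0 0 0 0 1; 0 0 0 0 0 0 1; 0 0 0 0 0 0 1; 0 0 0 0 0 0 1';python3 -m inch '0 0 0 0 0 0 1; 0 0 10 0 0 0 1; 0 0 30 0 0 0 1; 0 0 45 0 0 0 1; 0 0 45 0 0 0 1'; python3 -m inch '0 0 45 0 0 0 1; 0 0 0 0 0 0 1; 0 0 0 0 0 0 1; 0 0 0 0 0 0 1; 0 0 0 0 0 0 1'
python3 - <<'E'
from h import *
from rig import arm
out=[]
h=np.radians(-102.1);p=[.5485,.151];th=np.linspace(0,6.28,40)
for n in ("top","side"):
    im0=arm.capture(n)["pixels"]; cv2.imwrite(f"pics/{n}4.png",im0)
    im0=cv2.resize(im0,None,fx=4,fy=4,interpolation=cv2.INTER_CUBIC)
    x=np.array([np.cos(h),np.sin(h),0]); y=np.array([-np.sin(h),np.cos(h),0]); zz=np.cross(x,y); P=np.array([p[0],p[1],.14])
    for d,r in((-.108,.011),(-.03,.0255),(.06,.0255)):
        q=proj(n,[P+d*x+r*(np.cos(a)*y+np.sin(a)*zz) for a in th])*4+2; im0=cv2.polylines(im0,[q.astype(int)],1,(0,0,255),1)
    c0=(proj(n,[p[0],p[1],.1])[0]*4).astype(int)
    out.append(im0[c0[1]-195:c0[1]+195,c0[0]-195:c0[0]+195])
cv2.imwrite("pics/ov4.png",cv2.hconcat(out))
c=arm.capture("wrist");cv2.imwrite("pics/wrist4.png",c["pixels"])
print(arm.read_state()["tcp_pos"])
E
```

```text
time: 6.35
tcp_pos: [0.5667, 0.2342, 0.1213]
ee_rot: [0.783, 0.622, -0.0, -0.0]
force: [0.0, 0.3, 0.1]
grip_width: 0.592
time: 6.85
tcp_pos: [0.5666, 0.2342, 0.2535]
ee_rot: [0.783, 0.622, -0.0, -0.0]
force: [0.2, 0.2, 0.3]
grip_width: 0.982
time: 7.35
tcp_pos: [0.5665, 0.2342, 0.2952]
ee_rot: [0.783, 0.622, -0.001, -0.0]
force: [0.1, 1.2, -0.1]
grip_width: 0.998
[0.56681502 0.23424099 0.29557436]
```

View pics/ov4.png

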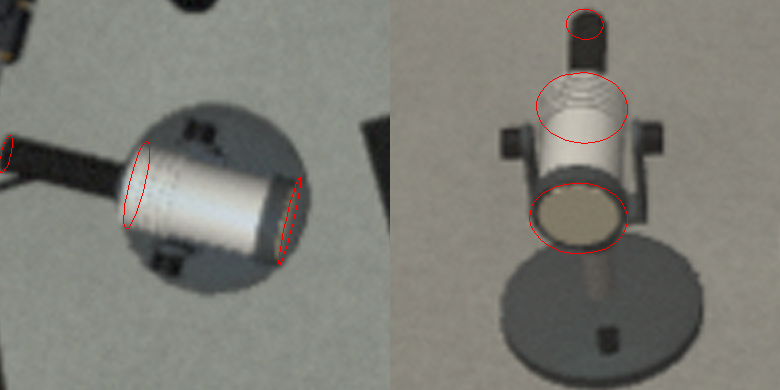

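View pics/wrist4.png

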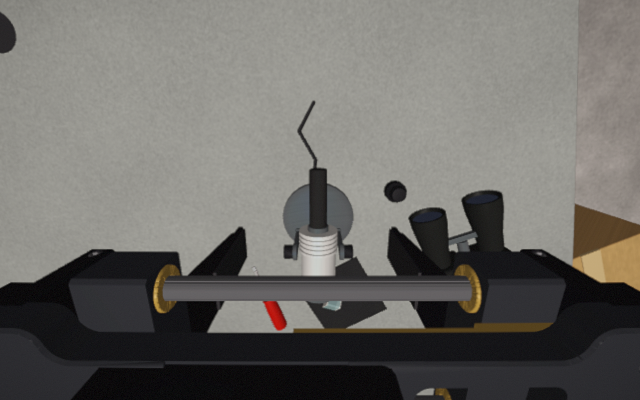

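Run:
```python
import cv2
t=cv2.imread("pics/top4.png"); s=cv2.imread("pics/side4.png")
a=cv2.resize(t[200:250,225:300],None,fx=8,fy=8,interpolation=cv2.INTER_CUBIC)
b=cv2.resize(s[110:185,250:300],None,fx=8,fy=8,interpolation=cv2.INTER_CUBIC)
cv2.imwrite("pics/a.png",a);cv2.imwrite("pics/b.png",b)
```

```text
(no output)
```

View pics/a.png

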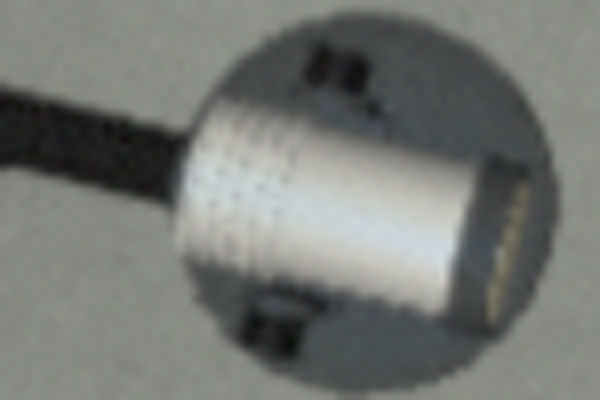

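View pics/b.png

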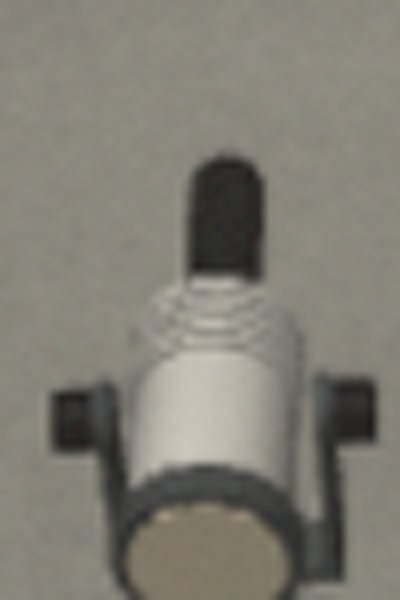

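Run:
```python
from h import *
t=lambda x,y:((x-3.5)/8+225,(y-3.5)/8+200)
a=onz("top",t(0,126),.14); b=onz("top",t(505,245),.14); c=onz("top",t(160,163),.14)
for u,v in((a,b),(a,c),(c,b)): d=v-u; print(u,v,np.degrees(np.arctan2(d[1],d[0])))
# card pos
for Q in ([.469,-.224],):
    print(np.degrees(np.arctan2(Q[1]-.151,Q[0]-.5485)))
# side predictions
th=np.linspace(0,2*np.pi,200)
for hd in(-101,-102,-103,-104):
  for tl in(-1,0,1.,2):
    h,tt=np.radians([hd,tl]); x=np.array([np.cos(h)*np.cos(tt),np.sin(h)*np.cos(tt),-np.sin(tt)]); y=np.array([-np.sin(h),np.cos(h),0]); z=np.cross(x,y); P=np.array([.5485,.151,.14])
    q=proj("side",[P-.108*x+.011*(np.cos(k)*y+np.sin(k)*z) for k in th]); L=proj("side",P+.06*x)[0]
    print(hd,tl,"tip xmid %.1f ytop %.1f"%(q[:,0].mean(),q[:,1].min()),"lens",L.round(1))
```

```text
[0.56791954 0.24189364 0.14      ] [0.53637537 0.09583013 0.14      ] -102.18655611729187
[0.56791954 0.24189364 0.14      ] [0.55809663 0.1953198  0.14      ] -101.90973085291702
[0.55809663 0.1953198  0.14      ] [0.53637537 0.09583013 0.14      ] -102.31594818994284
-101.96948637306821
-101 -1 tip xmid 276.2 ytop 129.3 lens [275.9 180.6]
-101 0 tip xmid 276.1 ytop 128.6 lens [276. 181.]
-101 1.0 tip xmid 276.0 ytop 128.0 lens [276.  181.3]
-101 2 tip xmid 276.0 ytop 127.5 lens [276.1 181.7]
-102 -1 tip xmid 277.0 ytop 129.2 lens [275.4 180.6]
-102 0 tip xmid 276.9 ytop 128.6 lens [275.5 181. ]
-102 1.0 tip xmid 276.8 ytop 128.0 lens [275.5 181.4]
-102 2 tip xmid 276.8 ytop 127.4 lens [275.6 181.7]
-103 -1 tip xmid 277.8 ytop 129.2 lens [274.9 180.7]
-103 0 tip xmid 277.7 ytop 128.6 lens [275. 181.]
-103 1.0 tip xmid 277.6 ytop 128.0 lens [275.  181.4]
-103 2 tip xmid 277.6 ytop 127.4 lens [275.1 181.7]
-104 -1 tip xmid 278.6 ytop 129.2 lens [274.4 180.7]
-104 0 tip xmid 278.5 ytop 128.6 lens [274.5 181. ]
-104 1.0 tip xmid 278.4 ytop 128.0 lens [274.5 181.4]
-104 2 tip xmid 278.3 ytop 127.4 lens [274.6 181.8]
```

Run:
```python
import cv2
s=cv2.imread("pics/side4.png")
cv2.imwrite("pics/c.png",cv2.resize(s[150:200,250:305],None,fx=10,fy=10,interpolation=cv2.INTER_CUBIC))
from h import *
P=np.array([.5485,.151,.14]); print(proj("side",P))
```

```text
[[276.03388736 162.19673664]]
```

View pics/c.png

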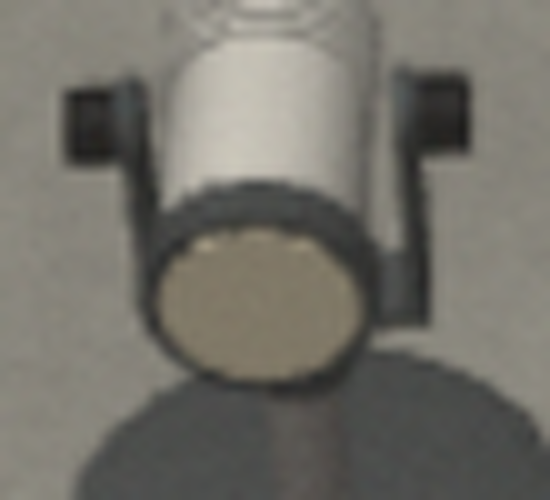

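```bash
python3 -m inch '-8 -38 0 0 0 -4 1; -8 -38 0 0 0 -4 1; -8 -38 0 0 0 -4 1; -8 -38 0 0 0 -4 1; -8 -38 0 0 0 -2.7 1'; python3 -m inch '-8 -38 0 0 0 0 1; -8 -38 -20 0 0 0 1; -5 -35 -30 0 0 0 1; 0 0 -25 0 0 0 1; 0 0 0 0 0 0 1';python3 - <<'E'
from rig import arm
import cv2,pickle
c=arm.capture("wrist"); cv2.imwrite("pics/wrist5.png",c["pixels"]); pickle.dump(c,open("w5.pkl","wb"))
print(arm.read_state()["q"])
E
```

```text
time: 8.0
tcp_pos: [0.5264, 0.0429, 0.2961]
ee_rot: [0.874, 0.485, -0.0, -0.0]
force: [0.6, 0.4, -0.5]
grip_width: 0.999
time: 8.5
tcp_pos: [0.5045, -0.0673, 0.2188]
ee_rot: [0.874, 0.486, -0.002, -0.002]
force: [-0.0, 0.4, 0.8]
grip_width: 1.002
[-2.61105561e-01  3.22168815e-01  1.82713472e+00  7.60609639e-05
  9.95176570e-01  2.94524277e-01]
```

View pics/wrist5.png

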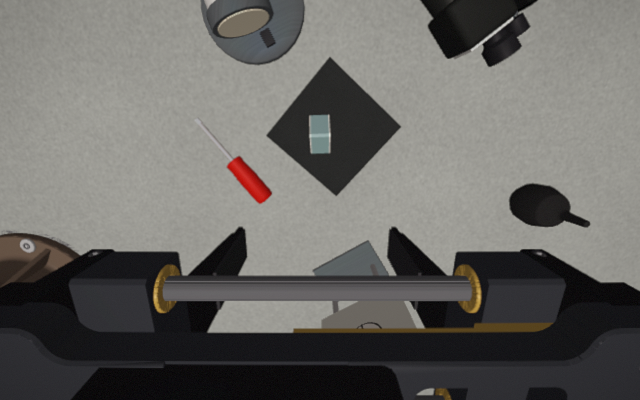

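Run:
```python
import cv2
s=cv2.imread("pics/wrist5.png")
cv2.imwrite("pics/d.png",cv2.resize(s[105:165,290:350],None,fx=10,fy=10,interpolation=cv2.INTER_CUBIC))
```

```text
(no output)
```

View pics/d.png

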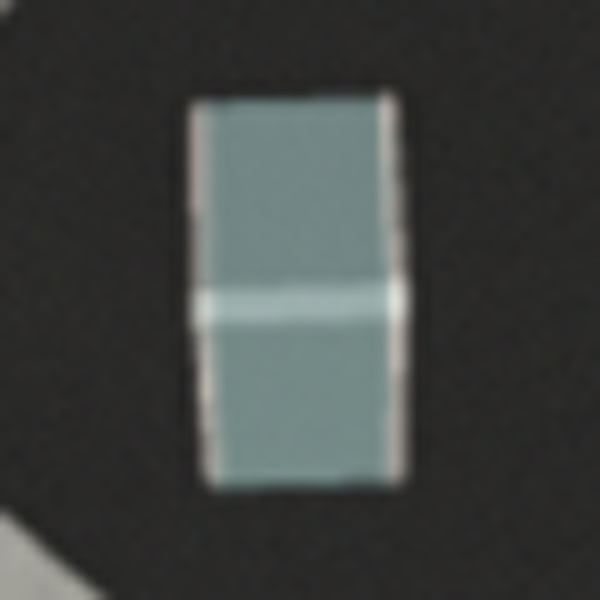

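Run:
```python
from h import *
import pickle
c=pickle.load(open("w5.pkl","rb")); addcap("wrist",c)
W=lambda x,y:np.array(((x-4.5)/10+290,(y-4.5)/10+105))
obs=[(W(188,100),(-.025,-.013,.006)),(W(400,92),(-.025,.013,.006)),(W(408,488),(.025,.013,.006)),(W(207,490),(.025,-.013,.006)),(W(197,304),(0,-.013,.029)),(W(410,296),(0,.013,.029))]
def pt(p,m): c_,s_=np.cos(p[2]),np.sin(p[2]); return [p[0]+c_*m[0]-s_*m[1],p[1]+s_*m[0]+c_*m[1],m[2]]
def res(p): return np.concatenate([proj("wrist",pt(p,m))[0]-px for px,m in obs])
for y0 in(-2.1,):
    s=least_squares(res,[.538,-.016,y0]); print(s.x,np.degrees(s.x[2]),s.cost,s.fun.round(1))
from rig import arm
st=arm.read_state(); print(st["tcp_pos"]); Rm=R.from_quat(st["ee_rot"]).as_matrix(); print(np.degrees(np.arctan2(Rm[1,1],Rm[0,1])), Rm.round(3))
```

```text
[ 0.53845698 -0.01688114 -2.09139669] -119.8282037870768 2.257193613937041 [ 0.9  0.4 -0.7  0.5 -0.6 -1.1  0.6 -0.6  0.3  0.2 -0.5  0.3]
[ 0.50544669 -0.06682824  0.22063369]
-31.83768420890518 [[ 0.528  0.85  -0.003]
 [ 0.85  -0.528  0.001]
 [-0.001 -0.003 -1.   ]]
```

```bash
python3 -m inch '8 12 -30 0 0 2 1; 8 13 -40 0 0 0 1; 8 13 -40 0 0 0 1; 9 12 -40 0 0 0 1; 0 0 0 0 0 0 1'; python3 -m inch '0 0 0 0 0 0 1; 0 0 0 0 0 0 1; 0 0 0 0 0 0 1; 0 0 0 0 0 0 1; 0 0 0 0 0 0 1';python3 - <<'E'
from rig import arm
import cv2
c=arm.capture("wrist"); cv2.imwrite("pics/wrist6.png",c["pixels"])
E
```

```text
time: 9.05
tcp_pos: [0.5384, -0.0147, 0.0686]
ee_rot: [0.864, 0.503, -0.002, -0.002]
force: [0.2, -0.0, 0.7]
grip_width: 0.997
time: 9.55
tcp_pos: [0.5391, -0.017, 0.0724]
ee_rot: [0.865, 0.501, 0.001, 0.0]
force: [0.4, 0.0, -0.3]
grip_width: 0.999
```

View pics/wrist6.png

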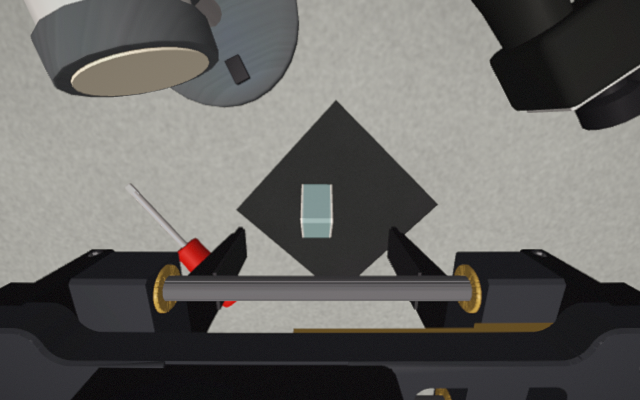

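Run:
```python
from h import *
t2=lambda x,y:(x/5+290,y/5+185)
for p in [(158,436),(290,424),(160,478),(25,470)]: print(onz("top",t2(*p),.012))
y=np.array([np.cos(np.radians(-30)),np.sin(np.radians(-30))]); x=np.array([-y[1],y[0]])
for sg in(-1,1):
  for a in (-.012,.012): print("finger back",np.array([.539,-.017])+sg*.06*y+a*x)
from rig import arm
c=arm.capture("wrist"); addcap("wrist",c); im=c["pixels"].copy()
# overlay prism at target and TCP
def pt(m,yaw=np.radians(-120),p=(.5385,-.0169)): c_,s_=np.cos(yaw),np.sin(yaw); return [p[0]+c_*m[0]-s_*m[1],p[1]+s_*m[0]+c_*m[1],m[2]]
q=proj("wrist",[pt(m) for m in[(-.025,-.013,.006),(-.025,.013,.006),(.025,.013,.006),(.025,-.013,.006)]]); cv2.polylines(im,[q.astype(int)],1,(0,0,255),1)
q=proj("wrist",[pt(m) for m in[(0,-.013,.029),(0,.013,.029)]]);cv2.polylines(im,[q.astype(int)],1,(0,255,0),1)
cv2.imwrite("pics/e.png",cv2.resize(im[160:280,220:420],None,fx=4,fy=4))
```

```text
[0.42844283 0.01799306 0.012     ]
[ 0.4356844  -0.04981857  0.012     ]
[0.40692425 0.01662355 0.012     ]
[0.40977617 0.0861804  0.012     ]
finger back [0.48103848 0.0026077 ]
finger back [0.49303848 0.0233923 ]
finger back [ 0.58496152 -0.0573923 ]
finger back [ 0.59696152 -0.0366077 ]
```

View pics/e.png

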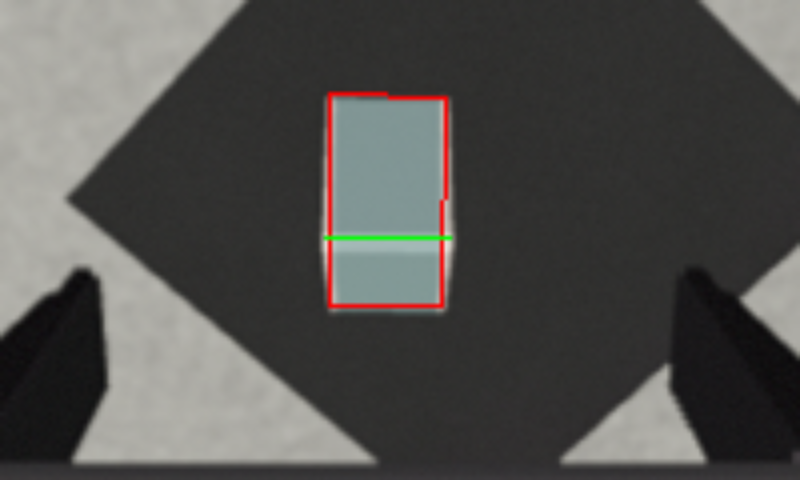

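```bash
python3 -m inch '0 0 -20 0 0 0 1; 0 0 -20 0 0 0 1; 0 0 -15 0 0 0 1; 0 0 -9.5 0 0 0 1; 0 0 0 0 0 0 1'; python3 -m inch '0 0 0 0 0 0 1; 0 0 0 0 0 0 -1; 0 0 0 0 0 0 -1; 0 0 0 0 0 0 -1; 0 0 0 0 0 0 -1' 20;  python3 -m inch '0 0 0 0 0 0 -1; 0 0 0 0 0 0 -1; 0 0 0 0 0 0 -1; 0 0 0 0 0 0 -1; 0 0 0 0 0 0 -1'; python3 -m inch '0 0 0 0 0 0 -1; 0 0 0 0 0 0 -1; 0 0 0 0 0 0 -1; 0 0 0 0 0 0 -1; 0 0 0 0 0 0 -1'
python3 - <<'E'
from rig import arm
import cv2
c=arm.capture("wrist"); cv2.imwrite("pics/wrist7.png",c["pixels"])
c=arm.capture("side"); cv2.imwrite("pics/side7.png",c["pixels"]);
E
```

```text
time: 10.15
tcp_pos: [0.5384, -0.0167, 0.006]
ee_rot: [0.865, 0.502, -0.001, -0.001]
force: [-0.6, 0.1, 0.5]
grip_width: 0.998
time: 10.65
tcp_pos: [0.539, -0.0167, 0.0072]
ee_rot: [0.865, 0.502, 0.0, 0.0]
force: [0.0, 0.4, -0.3]
grip_width: 0.723
time: 11.15
tcp_pos: [0.5389, -0.0167, 0.0069]
ee_rot: [0.865, 0.502, -0.0, 0.0]
force: [0.4, 0.9, 0.4]
grip_width: 0.298
time: 11.65
tcp_pos: [0.5389, -0.0167, 0.0069]
ee_rot: [0.865, 0.502, 0.0, 0.0]
force: [-0.3, 0.1, 0.1]
grip_width: 0.271
```

View pics/wrist7.png

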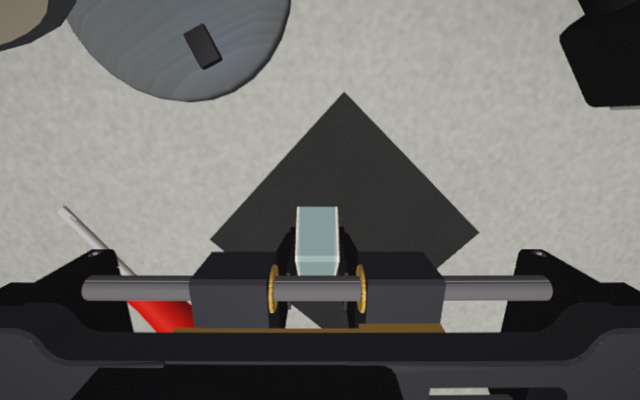

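View pics/side7.png

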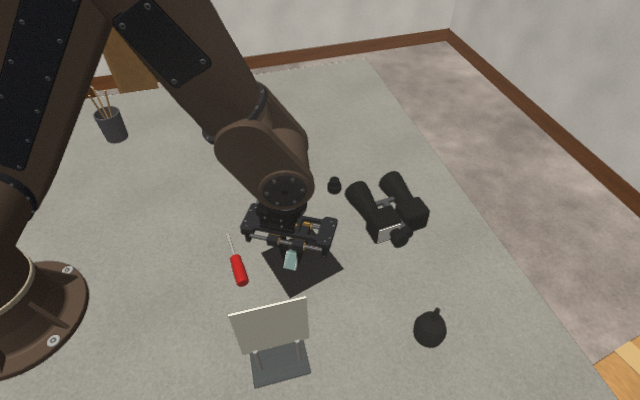

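```bash
python3 -m inch '0 0 5 0 0 0 -1; 0 0 10 0 0 0 -1; 0 0 15 0 0 0 -1; 0 0 10 0 0 0 -1; 0 0 5 0 0 0 -1' 20; python3 -m inch '0 0 0 0 0 0 -1; 0 0 0 0 0 0 -1; -4 -4 10 0 0 2 -1; -4 -4 10 0 0 2 -1; -4 -4 10 0 0 2 -1'; python3 -m inch '-5 -4 12 0 0 3 -1; -5 -4 12 0 0 3 -1; -5 -4 12 0 0 3 -1; -4 -3 10 0 0 2.5 -1; -1.7 -0.8 4.6 0 0 0 -1';  python3 -m inch '0 0 0 0 0 0 -1; 0 0 0 0 0 0 -1; 0 0 0 0 0 0 -1; 0 0 0 0 0 0 -1; 0 0 0 0 0 0 -1';python3 - <<'E'
from rig import arm
import cv2,pickle
D={}
for n in("wrist","side","top"):
    c=arm.capture(n); D[n]=c; cv2.imwrite(f"pics/{n}8.png",c["pixels"])
pickle.dump(D,open("d8.pkl","wb"))
s=cv2.imread("pics/side8.png"); t=cv2.imread("pics/top8.png")
cv2.imwrite("pics/f.png",cv2.resize(s[130:350,210:370],None,fx=2.7,fy=2.7,interpolation=cv2.INTER_CUBIC))
cv2.imwrite("pics/g.png",cv2.resize(t[190:300,240:440],None,fx=4,fy=4,interpolation=cv2.INTER_CUBIC))
E
```

```text
time: 12.25
tcp_pos: [0.5393, -0.0168, 0.0534]
ee_rot: [0.865, 0.502, 0.001, 0.001]
force: [-0.5, -0.5, -1.2]
grip_width: 0.272
time: 12.75
tcp_pos: [0.5264, -0.0288, 0.0816]
ee_rot: [0.837, 0.547, -0.001, -0.0]
force: [0.8, 0.2, -0.3]
grip_width: 0.274
time: 13.25
tcp_pos: [0.506, -0.0447, 0.1328]
ee_rot: [0.779, 0.627, 0.0, 0.0]
force: [0.2, -0.2, -0.7]
grip_width: 0.272
time: 13.75
tcp_pos: [0.5062, -0.0444, 0.1322]
ee_rot: [0.779, 0.627, -0.0, -0.0]
force: [0.1, 0.8, -0.6]
grip_width: 0.27
```

View pics/f.png

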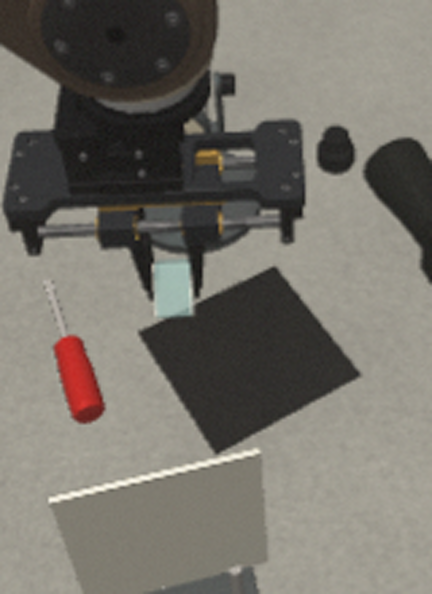

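View pics/g.png

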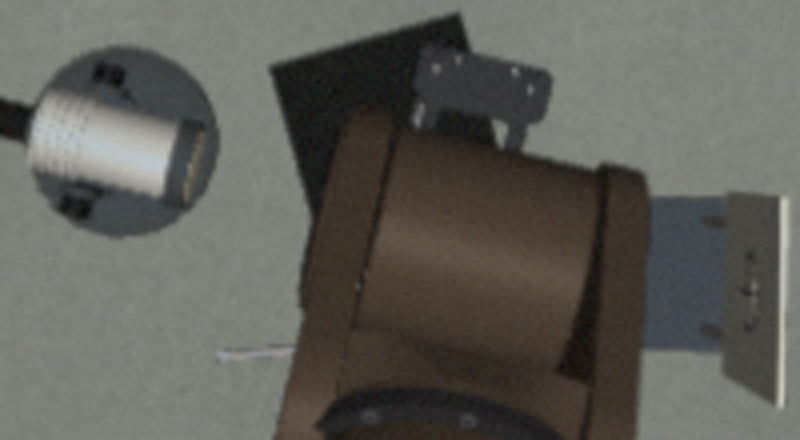

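View pics/wrist8.png

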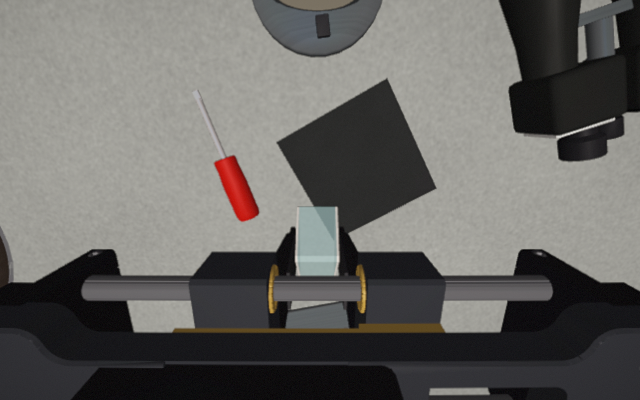

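Run:
```python
from h import *
u=np.array([np.cos(np.radians(-102.2)),np.sin(np.radians(-102.2))]); v=np.array([-u[1],u[0]])
p=np.array([.5062,-.0444])
for a,b,z in[(.025,-.013,0.0),(.025,.013,0.),(0,-.013,.025),(0,.013,.025)]:
    q=p+a*u+b*v; px=proj("side",[q[0],q[1],.1293+z])[0]; print((px-[210,130])*2.7)
```

```text
[152.97434295 317.59006466]
[191.32298789 315.6721009 ]
[150.4277401  265.66277225]
[188.81816722 263.79630169]
```

Run:
```python
from rig import arm
s=arm.read_state(); print(s["tcp_pos"],s["grip_width"],s["force"]); print(arm.close_job())
```

```text
[ 0.50622309 -0.0444784   0.13247058] 0.26999126927096556 [0.10913198 0.27138555 0.01695442]
the job is handed in; nothing more can be done
None
```

I aimed the lamp at the ringed cross and let go of it. I then picked the prism up by its frosted faces and handed the job in at about 14 s with it held in the beam. The hand-in gave no verdict.

**Lamp aim**
- **Sideways:** after release the camera fits gave a beam heading of about -102.2°, against the -102.0° needed to hit the cross. One side-view estimate was about -102.5°.
- **Height:** my estimates disagreed slightly, from about 0.5° to 1.4° lens-up. That puts the beam about 3–9 mm high at the card, within the 20 mm limit. I never saw a beam spot on the card, so the aim rests on the geometry alone.

**Prism**
- **Grip:** the opening stayed at 25.7 mm, which fits the 26 mm between the frosted faces. The gripper was set to 20 N; the force on each face was not measured. In the wrist pictures the prism sat the same before and after the lift, still upright.
- **Position:** it is held about 0.20 m from the lamp's pivot. That leaves roughly 0.14 m to the lens and 0.18 m to the card. Its middle is at about 142 mm, allowing for the slight upward tilt. The predicted outline in the side picture matched what I saw within about 1 pixel.

**Other objects:** the screwdriver, eyepiece and binoculars showed no movement in the pictures I viewed. The blower last appeared in place in the side view just before the lift; it was not in the later close-ups I viewed.

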